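Swap the used-up spice jar in the clip rail for a full one

TASK

The clear jar with the white lid in the spice rail is nearly used up: take it out of its spring clip and stand it upright on the small square dish. Then press the full green-labelled jar with the red lid, which is standing on the worktop, upright into the freed clip from the front until it snaps fully home. Leave the other jar in its clip and everything else where it is.

Things in the scene. Friction and masses are not known exactly. Their poses are not given: they have to be found in the camera images.
- spice_rail: Clip rail fixed on the worktop: steel ledge 262 mm long (y), 94 mm deep (45 mm before the origin to 49 mm behind), its top 8 mm above the worktop; back panel 86 mm high, front face 31 mm behind the origin; two black spring clips 114 mm apart. Origin: under the rail's middle at worktop height. x runs from the open front to the panel (push-in direction), y to its left, z up.
- clip_left (a point): Left clip (+y): the point on the ledge top (8 mm above the worktop) where the middle of a seated jar's foot stands; axes as the rail's. Two sprung jaws, 64 to 82 mm above the worktop, flare to a 59 mm mouth 30 mm in front of this point and narrow to 35 mm between their noses 15 mm in front of it. A seated jar rests against a rubber stop behind it.
- clip_right (a point): Right clip (-y), the same. Pushing a jar in or pulling it out along x takes 5 to 10 N at jaw height while the jaws spread, most with its axis 12 to 24 mm in front of this point; then the resistance drops and the jaws draw the jar home. Pushed fast (over 50 mm/s), a jar held by its lid tips back in the fingers. Nothing on the rail but jars is higher than 86 mm.
- used_jar: Nearly used-up clear glass jar with a white lid, 109 mm high, square body with round corners 43 mm wide, round lid 44 mm across from 88 to 109 mm height; 0.1 kg. Stands in one of the two clips at the start, its foot on the ledge. Origin: middle of its foot, z up.
- full_jar: Full spice jar with a green label and a red lid, round, 109 mm high, body 46 mm across, lid 44 mm across from 88 to 109 mm height; about 0.11 kg. Stands on the open worktop at the start. Origin: middle of its foot, z up.
- neighbour_jar: A second jar just like the full jar, seated in the other clip; it stays there. Origin: middle of its foot, z up.
- dish: Small square white porcelain dish, 96 mm square with a ring lug on one side, 13 mm high to the rim, loose on the worktop, 0.2 kg. Origin: on its underside, off the middle of the square; see dish_middle.
- dish_middle (a point): Middle of the dish's flat inside floor, 7 mm above the worktop; a jar stands here, the flat floor is 66 mm square.
- pepper_mill: Wooden pepper mill, 58 mm across, 160 mm high, standing on the worktop. Origin: middle of its foot.
- timer: White kitchen timer, 78 x 52 x 14 mm, lying flat on the worktop. Origin: middle of its underside.
- bowl: White bowl, 115 mm across, 49 mm high, on the worktop. Origin: middle of its foot.
- spoon: Metal spoon, 199 mm long, lying on the worktop. Origin: middle of its underside.
Things that resemble listed ones, but are neither listed nor needed, are in the scene too. What is shaped like the full_jar but orange is not meant.

How it is judged:
On the way, in this order (a step that is already met when the one before it is completed fails the run):
1. the used-up jar has been taken out of its clip and stands upright on the square dish, let go (horizontal distance between used_jar and dish_middle below 0.025 m and z of used_jar in the frame of dish_middle between -0.005 and 0.006 m and angle between used_jar's own z axis and vertical below 0.1 rad and contact force between the fingers and used_jar below 0.1 N), for 0.2 s.
2. the full jar is brought, at the height of the ledge, into the front mouth of a clip (((x of full_jar in the frame of clip_left between -0.06 and -0.012 m and y of full_jar in the frame of clip_left between -0.012 and 0.012 m and z of full_jar in the frame of clip_left between -0.012 and 0.025 m) or (x of full_jar in the frame of clip_right between -0.06 and -0.012 m and y of full_jar in the frame of clip_right between -0.012 and 0.012 m and z of full_jar in the frame of clip_right between -0.012 and 0.025 m))), for 0.05 s.
At the end, for the whole second after the job is handed in: The full jar is snapped home in a clip of the rail: its axis within 6 mm of the seat, upright within 0.08 rad, foot from 4 mm below to 12 mm above the ledge's top, at rest; and the used-up jar stands upright (within 0.1 rad) and at rest on the dish, within 25 mm of the middle of its floor (((horizontal distance between full_jar and clip_left below 0.006 m and z of full_jar in the frame of clip_left between -0.004 and 0.012 m) or (horizontal distance between full_jar and clip_right below 0.006 m and z of full_jar in the frame of clip_right between -0.004 and 0.012 m)) and angle between full_jar's own z axis and vertical below 0.08 rad and linear speed of each of full_jar, used_jar below 0.02 m/s and horizontal distance between used_jar and dish_middle below 0.025 m and z of used_jar in the frame of dish_middle between -0.005 and 0.006 m and angle between used_jar's own z axis and vertical below 0.1 rad); the robot touches nothing.
It fails at once if the neighbour jar is pushed out of its seat or tipped (distance of neighbour_jar from where it was at the start of the episode above 0.012 m or angle between neighbour_jar's own z axis and vertical above 0.2 rad).
It fails at once if the mill, timer, bowl or spoon is shifted by more than 25 mm or the mill tipped (distance of any of pepper_mill, timer, bowl, spoon from where it was at the start of the episode above 0.025 m or angle between pepper_mill's own z axis and vertical above 0.2 rad).
It also fails if it takes over 72 s, if anything falls off the work surface, if the arm or the gripper's body presses on something with over 40 N, if the wrist force passes 120 N, or if a joint passes its speed limit or range.

ROBOT

A 6-joint arm with a two-finger parallel gripper is mounted at the origin on a cart in front of the work surface, level with it; the furniture and walls round the work are solid. World frame = base frame: x ahead of the robot, y to its left, z up, the work surface at z = 0. Lengths are in m, angles in rad, forces in N, time in s.
With the tool pointing down it reaches from about 0.3 to 0.875 m from the base axis. Payload 6.4 kg.
Tool frame: the origin (TCP) lies at the very end of the fingers, on their centre line; the grasp point (between the pads) lies 19 mm behind it; z points along the fingers, y is the line along which they close (so a half turn about z gives the same grasp; the last joint's range is limited). The gripper opens to 85 mm and grips with 20 to 120 N. Pads are 22 mm wide; open, the fingers measure 114 mm over their backs; the gripper's body (76 mm by 85 mm) begins 54 mm behind the grasp point. The pads swing forward as they close: fully open they stand 13 mm farther back than shut.
Start: joints at [-1.4, 0.181, 1.607, -0, 1.354, -0.206], TCP at [0.212, -0.535, 0.231] pointing down, gripper open.
Joint ranges: [-2.99, 2.99], [-0.89, 2.07], [0.3, 2.58], [-1.14, 4.28], [0, 2.63], [-3.12, 3.12]. Speed limits (rad/s): [2.57, 2.57, 3.01, 3.14, 3.14, 3.14].

INTERFACE

Orientations are given as a unit quaternion [w, x, y, z].
In Python, from bench import * gives the robot as it stands. The module is installed in compiled form; this text tells all that it offers.
- The arm moves only by the tool arm_command, never from a script. Its arguments are lists of equal length, an entry for each row: "dp": the shift along the tool's x, y, z in units of 0.25 m (1.0 is 0.25 m), a list of three; "turn": the turn, a rotation vector about the tool's x, y, z in units of 30 degrees (1.0 is 30 degrees), a list of three; "jaw": the opening, from 0 (shut) to 1 (fully open). A call has 1 to 5 rows; each row is the pose to reach, as a shift and turn from the pose commanded when the call began, along the tool's axes at that moment; what a row does not reach only later rows make up. A row lasts 1/8 s, in which the tool goes at most 62.5 mm and 10.7 degrees, less where a joint would pass 70% of its speed; a pose out of reach is approached as far as the arm can. A call with a number of a shift or a turn outside -1 to 1 is refused whole. A call with a gripper value outside its range is refused whole. The fingers move at their own pace and stop on an object; the grip force is fixed at half the most. Time passes only in rows, so rows that repeat a pose let the fingers close. It gives the time, the measured TCP pose, the force, the opening and the grip force at its end, in the units of the state.
- get_obs(): the state, without advancing time (a new reading comes with each control period).
- camera(name): name is "scene" or "top" or "wrist"; returns the picture (384x512x3 uint8, blue, green, red); there is no depth.
- get_calibration(name): a dict with "camera_matrix" (3x3 intrinsics, pixels), "R" (3x3) and "t" (3): a world point X has camera coordinates R X + t; the wrist camera has in their place "mount" (4x4, takes a point from camera to tool coordinates, whose origin is the TCP and whose axes are the flange's). Camera axes: x right, y down, z forward; pixel columns grow to the right and rows downward; lengths in m; the calibration is good to about 2 mm. The wrist camera is an equidistant fisheye: a pixel r from the principal point sees the ray r / f radians off the axis. A picture is of the moment at which its call begins: read the wrist's pose just before it. get_calibration takes no time and is no camera call.
- hand_in(): hands the job in; it is judged then, once.
The state is a dict: "time_s": time; "q": joint angles; "dq": joint speeds; "joint_efforts": joint torques, N m; "eef_pos": TCP position; "eef_rot": TCP orientation; "wrist_force": force on the tool from outside, world axes, zero at the start; "torque": the same for the moment, N m; "opening": opening from 0.0 (shut) to 1.0 (fully open); "grasp_force": force on a finger pad.
Only numpy, scipy, OpenCV 4.12 (cv2) and the standard library are available. Lean on these libraries where they do the work, as an engineer would, in place of code of your own. Each camera call takes 0.05 s, during which the arm holds its last target. There are 200 camera calls.

## Working session

There is one attempt and no reset: what is moved stays moved. The work goes in short steps, Python scripts to look and compute and a tool call to move; the robot and the scene stay as the last step left them, time stands still between calls to the robot, and variables do not carry over. Pictures are saved under pics/ and viewed, at most 10 in all, crops included, and the job is handed in when it is done.

Besides the shell and the picture viewer there is one more tool, called after "Emit:" in YAML: its name, and indented under it one key for each argument. arm_command: Moves the arm, as the interface text tells. Its arguments: {"type":"object","properties":{"dp":{"type":"array"},"turn":{"type":"array"},"jaw":{"type":"array"}},"required":["dp","turn","jaw"]}

```bash
mkdir -p pics; python3 - <<'E'
from bench import *
import cv2,numpy as np
o=get_obs();print(o['time_s'],o['eef_pos'],o['eef_rot'],o['opening'])
for n in ('scene','top'):
    im=camera(n);cv2.imwrite(f'pics/{n}0.png',im)
    c=get_calibration(n);print(n,{k:np.round(v,3).tolist() for k,v in c.items()})
print(get_calibration('wrist'))
E
```

```text
0.0 [ 0.21148165 -0.53409316  0.23036953] [-8.88801833e-04  9.82303587e-01  1.87293547e-01  2.89199183e-06] 0.997020096417828
scene {'camera_matrix': [[493.548, 0.0, 253.264], [0.0, 493.548, 194.153], [0.0, 0.0, 1.0]], 'R': [[-0.401, -0.916, 0.021], [-0.59, 0.241, -0.771], [0.7, -0.322, -0.637]], 't': [0.283, 0.311, 1.569]}
top {'camera_matrix': [[477.406, 0.0, 244.4], [0.0, 477.406, 184.99], [0.0, 0.0, 1.0]], 'R': [[0.001, -1.0, 0.012], [-0.998, -0.001, -0.055], [0.055, -0.012, -0.998]], 't': [0.072, 0.53, 1.379]}
{'camera_matrix': array([[297.31863964,   0.        , 257.22079707],
       [  0.        , 297.31863964, 192.19976856],
       [  0.        ,   0.        ,   1.        ]]), 'mount': array([[-8.50982423e-04, -9.46300615e-01, -3.23286905e-01,
         8.29746979e-02],
       [ 9.99999547e-01, -6.67667969e-04, -6.77934754e-04,
        -3.51853008e-04],
       [ 4.25681764e-04, -3.23287335e-01,  9.46300754e-01,
        -1.42283227e-01],
       [ 0.00000000e+00,  0.00000000e+00,  0.00000000e+00,
         1.00000000e+00]])}
```

View pics/scene0.png

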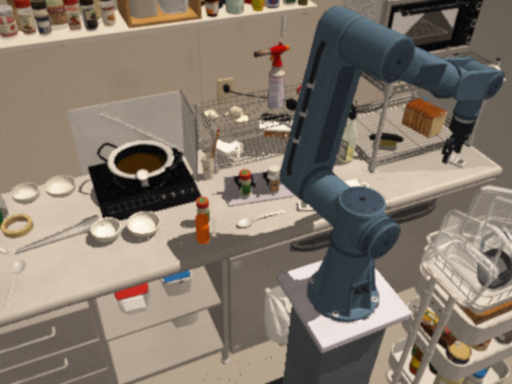

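View pics/top0.png

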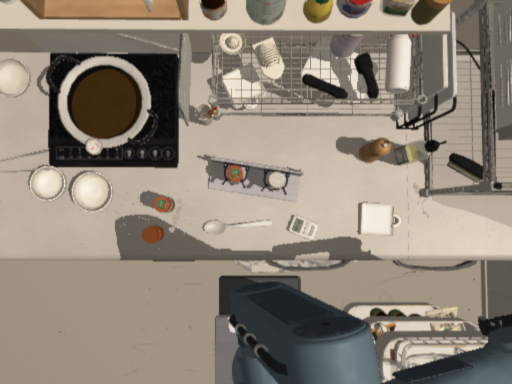

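```bash
python3 - <<'E'
import cv2,numpy as np
s=cv2.imread('pics/scene0.png');t=cv2.imread('pics/top0.png')
a=cv2.resize(s[155:255,170:300],None,fx=3,fy=3,interpolation=2)
b=cv2.resize(t[150:250,130:410],None,fx=2.85,fy=2.85,interpolation=2)
H=np.zeros((a.shape[0]+b.shape[0],800,3),np.uint8)
H[:300,:390]=a
H[300:,:b.shape[1]]=b[:, :800]
c=cv2.resize(t[185:250,135:195],(370,300),interpolation=2);H[:300,400:770]=c
cv2.imwrite('pics/crop1.png',H)
E
cat > h.py <<'E'
import numpy as np,cv2
from bench import *
from scipy.spatial.transform import Rotation as Ro
def ray(name,u,v):
    c=get_calibration(name);K=c['camera_matrix'];R=np.array(c['R']);t=np.array(c['t'])
    d=R.T@np.linalg.solve(K,[u,v,1.]);return -R.T@t,d
def onz(name,u,v,z):
    o,d=ray(name,u,v);return (o+d*(z-o[2])/d[2])
def pose():
    o=get_obs();q=o['eef_rot'];return np.array(o['eef_pos']),Ro.from_quat([q[1],q[2],q[3],q[0]])
def wonz(u,v,z,p,r):
    c=get_calibration('wrist');K=c['camera_matrix'];M=c['mount']
    a=np.array([u-K[0,2],v-K[1,2]]);n=np.hypot(*a);th=n/K[0,0]
    d=np.array([*(np.sin(th)*a/max(n,1e-9)),np.cos(th)])
    o=p+r.apply(M[:3,3]);d=r.apply(M[:3,:3]@d);return o+d*(z-o[2])/d[2]
def go(target,yaw):
    """move to a TCP target, tool down, tool x at yaw (deg): dp and turn in units from measured pose"""
    p,r=pose();c,s=np.cos(np.radians(yaw)),np.sin(np.radians(yaw))
    T=Ro.from_matrix(np.array([[c,s,0],[s,-c,0],[0,0,-1]]))
    print('dp',np.round(r.inv().apply(np.array(target)-p)/.25,3),'turn',np.round((r.inv()*T).as_rotvec()/np.radians(30),3))
E
python3 - <<'E'
from h import *
t=cv2.imread('pics/top0.png')
P=lambda l,u,v,z:print(l,np.round(onz('top',u,v,z),3))
P('used',276,180,.117);P('neigh',235,174,.117);P('full',163,204,.109);P('orange',153,234,.109);P('dish',377,219,.013);P('mill',375,150,.16);P('spoonend',270,223,.005);P('timer',303,226,.014);P('left end',209,191,.008);P('right',298,199,.008)
E
```

```text
used [ 0.538 -0.012  0.117]
neigh [0.554 0.099 0.117]
full [0.473 0.294 0.109]
orange [0.392 0.32  0.109]
dish [ 0.431 -0.315  0.013]
mill [ 0.615 -0.269  0.16 ]
spoonend [ 0.419 -0.002  0.005]
timer [ 0.411 -0.098  0.014]
left end [0.513 0.176 0.008]
right [ 0.49  -0.085  0.008]
```

View pics/crop1.png

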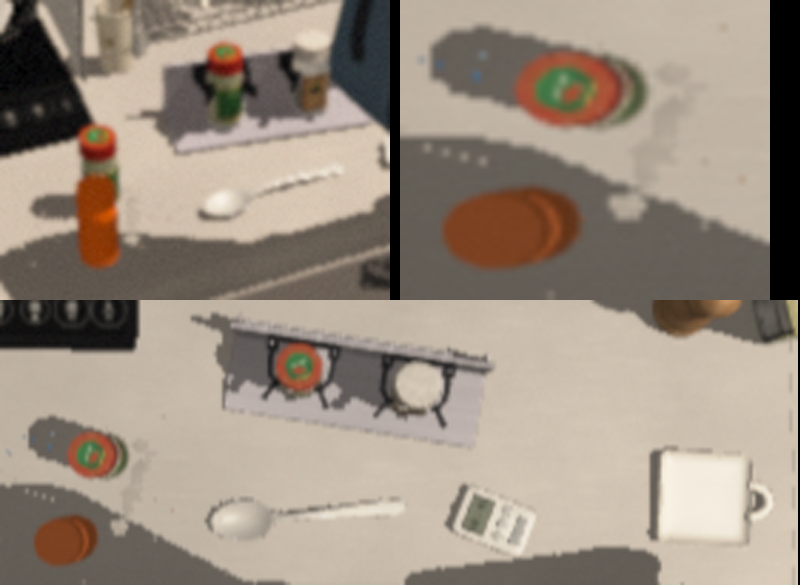

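The full jar is at top (163,204): red lid with a green mark and a green label in the scene view. The look-alike at top (153,234) is orange all over, so I leave it. The used jar is white-lidded at top (276,180), with the neighbour at (235,174). The dish is at (377,219), its lug on the right.

```bash
python3 - <<'E'
from h import *
go([.45,-.06,.27],83); go([.33,-.3,.25],60)
t=cv2.imread('pics/top0.png').astype(int)
# dish: bright region
c=t[195:245,350:410]; m=((c.min(2)>215)).astype(np.uint8)
n,l,s,ce=cv2.connectedComponentsWithStats(m);i=1+s[1:,4].argmax();print(s[i],ce[i])
q=np.argwhere(l==i)[:,::-1].astype(np.float32);print(cv2.minAreaRect(q))
E
```

```text
dp [ 1.585 -1.413 -0.155] turn [-2.000e-03 -2.000e-03 -2.047e+00]
dp [ 0.785 -0.697 -0.077] turn [-0.003 -0.002 -1.28 ]
[ 12  10  27  27 660] [25.26212121 23.63181818]
((25.0, 23.0), (26.0, 26.0), 90.0)
```

Emit:
arm_command:
  dp:
    - [0.2,-0.18,-0.02]
    - [0.4,-0.36,-0.04]
    - [0.6,-0.54,-0.06]
    - [0.8,-0.7,-0.08]
    - [0.8,-0.7,-0.08]
  turn:
    - [0,0,-0.3]
    - [0,0,-0.6]
    - [0,0,-0.8]
    - [0,0,-1]
    - [0,0,-1]
  jaw: [1,1,1,1,1]

```text
time_s: 0.72
eef_pos: [0.3343, -0.2955, 0.2514]
eef_rot: [-0.0, 0.899, 0.437, 0.0]
wrist_force: [-0.2, -1.1, 0.3]
opening: 1.003
grasp_force: 0.0
```

```bash
python3 - <<'E'
from h import *
print(pose()[0]);go([.45,-.06,.27],83)
E
```

```text
[ 0.3342623  -0.29554103  0.25137853]
dp [ 1.027 -0.218 -0.074] turn [ 1.000e-03 -1.000e-03 -1.039e+00]
```

```bash
python3 - <<'E'
from h import *
p,r=pose();im=camera('wrist');cv2.imwrite('pics/w1.png',im);np.savez('w1',p=p,q=r.as_quat());print(p)
E
```

```text
[ 0.3342623  -0.29554103  0.25137853]
```

Emit:
arm_command:
  dp:
    - [0.22,-0.05,-0.02]
    - [0.45,-0.1,-0.04]
    - [0.68,-0.15,-0.06]
    - [0.9,-0.2,-0.07]
    - [1.0,-0.22,-0.07]
  turn:
    - [0,0,-0.3]
    - [0,0,-0.6]
    - [0,0,-0.9]
    - [0,0,-1]
    - [0,0,-1]
  jaw: [1,1,1,1,1]

```text
time_s: 1.4
eef_pos: [0.4464, -0.0672, 0.2688]
eef_rot: [0.0, 0.757, 0.654, 0.0]
wrist_force: [-0.6, -1.1, -0.6]
opening: 0.997
grasp_force: 0.0
```

```bash
python3 - <<'E'
from h import *
p,r=pose();im=camera('wrist');cv2.imwrite('pics/w2.png',im);np.savez('w2',p=p,q=r.as_quat());print(p)
a=cv2.imread('pics/w1.png');b=np.hstack([a,im]);cv2.imwrite('pics/w12.png',cv2.resize(np.vstack([a,im]),(780,1170))[:, :]);
cv2.imwrite('pics/w12.png',np.hstack([cv2.resize(a,(340,255)),cv2.resize(im,(460,345))[:255]]))
E
```

```text
[ 0.44636633 -0.06723297  0.26878859]
```

View pics/w1.png

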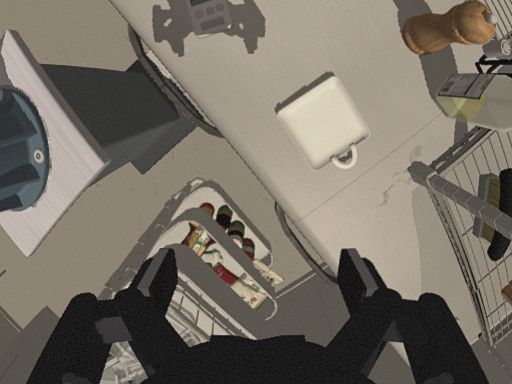

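View pics/w2.png

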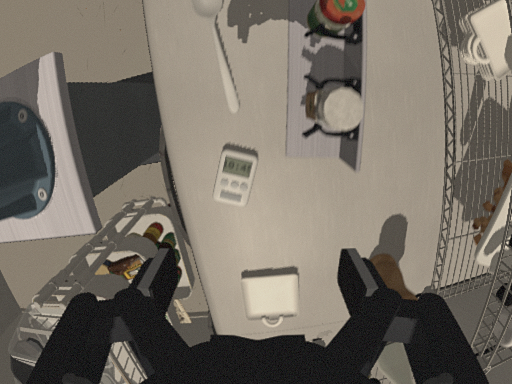

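The first view shows the dish, corners near (276,112), (327,73), (371,130) and (315,170), with its lug at (345,156). The second shows the used jar's lid at (341,109), the neighbour's at about (343,5), the rail's front edge near column 288 and the dish at (271,295).

```bash
cat >> h.py <<'E'
def load(n):
    d=np.load(n+'.npz');return cv2.imread(f'pics/{n}.png').astype(int),d['p'],Ro.from_quat(d['q'])
def blob(m,x0,y0):
    n,l,s,ce=cv2.connectedComponentsWithStats(m.astype(np.uint8));i=1+s[1:,4].argmax()
    q=np.argwhere(l==i)[:,::-1].astype(np.float32)+[x0,y0];return q.astype(np.float32),s[i]
E
python3 - <<'E'
from h import *
im,p,r=load('w1')
c=im[65:185,265:380];
q,s=blob(c.min(2)>195,265,65);rc=cv2.minAreaRect(q);print(s,rc)
W=np.array([wonz(u,v,.013,p,r) for u,v in cv2.boxPoints(rc)]);print(W.round(3),W.mean(0),np.linalg.norm(np.diff(W,axis=0),axis=1))
im,p,r=load('w2')
c=im[80:140,318:366];g=c.min(2);q,s=blob(g>175,318,80);print(s,cv2.minEnclosingCircle(q))
(u,v),R=cv2.minEnclosingCircle(q);print('used',wonz(u,v,.117,p,r),wonz(u+R,v,.117,p,r)-wonz(u-R,v,.117,p,r))
for uv in [(287,25),(286,156)]:print(wonz(*uv,.008,p,r))
for uv in [(366,20),(358,168)]:print('panel top',wonz(*uv,.086,p,r))
# top: lids
t=cv2.imread('pics/top0.png').astype(int)
def lid(x0,y0,x1,y1,f,z,l):
    c=t[y0:y1,x0:x1];q,s=blob(f(c),x0,y0);(u,v),R=cv2.minEnclosingCircle(q);a=(q.min(0)+q.max(0))/2
    print(l,s,(u,v),R,onz('top',u,v,z),onz('top',*a,z),477*.022/1.26)
red=lambda c:(c[...,2]-c[...,0]>50)
lid(222,160,248,188,red,.117,'neigh');lid(150,193,178,215,red,.109,'full')
lid(262,165,292,193,lambda c:c.min(2)>185,.117,'used')
E
```

```text
[ 22  25  36  24 136] ((303.8700256347656, 101.08999633789062), (4.5536789894104, 41.299339294433594), 55.304847717285156)
[[ 0.401 -0.268  0.013]
 [ 0.455 -0.27   0.013]
 [ 0.454 -0.276  0.013]
 [ 0.401 -0.274  0.013]] [ 0.42762622 -0.27214369  0.013     ] [0.05366654 0.0058605  0.05379634]Traceback (most recent call last):
  File "<stdin>", line 7, in <module>
  File "h.py", line 24, in blob
    n,l,s,ce=cv2.connectedComponentsWithStats(m.astype(np.uint8));i=1+s[1:,4].argmax()
                                                                      ~~~~~~~~~~~~~~^^
ValueError: attempt to get argmax of an empty sequence
```

Wrist picture is darker; using Otsu thresholds.

```bash
python3 - <<'E'
from h import *
im,p,r=load('w1')
c=im[65:185,265:380];s_=c.max(2)-c.min(2)
print('dishpx',im[120,320],'table',im[160,280],im[80,350])
im2,p2,r2=load('w2');print('lid',im2[109,341],'ledge',im2[60,295],'tab',im2[60,400],'panel',im2[140,357])
for th in(165,175,180):
    q,s=blob(c.min(2)>th,265,65);rc=cv2.minAreaRect(q);W=np.array([wonz(u,v,.013,p,r) for u,v in cv2.boxPoints(rc)]);print(th,s,rc[1],W.mean(0),np.linalg.norm(np.diff(W,axis=0),axis=1))
W=np.array([wonz(u,v,.013,p,r) for u,v in[(276,112),(327,73),(371,130),(315,170)]]);print('hand',W.round(3).tolist(),W.mean(0))
im,p,r=im2,p2,r2
c=im[80:140,318:366]
for th in(140,155,170):
    q,s=blob(c.min(2)>th,318,80);(u,v),R=cv2.minEnclosingCircle(q)
    print('used',th,s,u,v,wonz(u,v,.117,p,r),np.linalg.norm(wonz(u+R,v,.117,p,r)-wonz(u-R,v,.117,p,r)))
for uv in [(287,25),(286,156)]:print(wonz(*uv,.008,p,r))
for uv in [(366,20),(358,168)]:print('panel top',wonz(*uv,.086,p,r))
t=cv2.imread('pics/top0.png').astype(int)
def lid(x0,y0,x1,y1,f,z,l):
    c=t[y0:y1,x0:x1];q,s=blob(f(c),x0,y0);(u,v),R=cv2.minEnclosingCircle(q);a=(q.min(0)+q.max(0))/2
    print(l,s,(u,v),R,onz('top',u,v,z),onz('top',*a,z),477*.022/1.26)
red=lambda c:(c[...,2]-c[...,0]>50)
lid(222,160,248,188,red,.117,'neigh');lid(150,193,178,215,red,.109,'full')
lid(262,165,292,193,lambda c:c.min(2)>185,.117,'used')
E
```

```text
dishpx [183 204 216] table [145 161 175] [139 153 165]
lid [151 169 181] ledge [141 145 154] tab [131 147 157] panel [60 61 66]
165 [  13   12   88   86 4086] (64.34522247314453, 69.6148681640625) [ 0.43432353 -0.30838182  0.013     ] [0.09101662 0.0860388  0.09550339]
175 [  14   12   85   85 3746] (63.23582077026367, 66.00931549072266) [ 0.43443177 -0.30799666  0.013     ] [0.08628437 0.08445628 0.09044741]
180 [  15   12   82   83 3468] (61.78916549682617, 64.34956359863281) [ 0.43487043 -0.30697071  0.013     ] [0.0841346  0.08241166 0.08805971]
hand [[0.39, -0.262, 0.013], [0.474, -0.261, 0.013], [0.48, -0.357, 0.013], [0.385, -0.355, 0.013]] [ 0.43239299 -0.30859931  0.013     ]
used 140 [   6   10   40   40 1202] 342.81878662109375 111.14803314208984 [ 0.54100939 -0.01132128  0.117     ] 0.04553012006398693
used 155 [ 7 23  2  7  9] 325.5 106.0 [ 0.52359493 -0.00435283  0.117     ] 0.006250939652975724Traceback (most recent call last):
  File "<stdin>", line 12, in <module>
  File "h.py", line 24, in blob
    n,l,s,ce=cv2.connectedComponentsWithStats(m.astype(np.uint8));i=1+s[1:,4].argmax()
                                                                      ~~~~~~~~~~~~~~^^
ValueError: attempt to get argmax of an empty sequence
```

```bash
python3 - <<'E'
from h import *
im,p,r=load('w2')
# front edge of ledge and panel-top edge: gradient per row
from numpy import polyfit
g=cv2.GaussianBlur(im.astype(np.uint8),(3,3),0).astype(int)
for v in range(100,160,8): # front edge: colour change (r-b)
    d=(g[v,275:300,2]-g[v,275:300,0]);print(v,d.tolist()) if v in(100,156) else 0
F=[]
for v in range(30,156,3):
    d=(g[v,275:300,2]-g[v,275:300,0]).astype(float);k=np.argmax(-(np.convolve(d,[1,1,1,0,-1,-1,-1],'valid')))
    k=np.argmin(np.array([d[i+3:i+6].mean()-d[i:i+3].mean() for i in range(19)]));F.append(wonz(275+k+2.5,v,.008,p,r)[:2])
F=np.array(F);b=polyfit(F[:,1],F[:,0],1)
for _ in range(4):
    e=abs(F[:,0]-np.polyval(b,F[:,1]));F=F[e<max(.002,np.median(e)*2)];b=polyfit(F[:,1],F[:,0],1)
print('front edge x= a y + c',b,len(F),'angle',np.degrees(np.arctan(b[0])))
t=cv2.imread('pics/top0.png').astype(int)
def lid(x0,y0,x1,y1,f,z,l):
    c=t[y0:y1,x0:x1];q,s=blob(f(c),x0,y0);(u,v),R=cv2.minEnclosingCircle(q);a=(q.min(0)+q.max(0))/2
    print(l,s,(u,v),R,onz('top',u,v,z),onz('top',*a,z))
red=lambda c:(c[...,2]-c[...,0]>50)
lid(222,160,248,188,red,.117,'neigh');lid(150,193,178,215,red,.109,'full')
lid(262,165,292,193,lambda c:c.min(2)>185,.117,'used')
E
```

```text
100 [24, 24, 24, 24, 25, 25, 26, 26, 26, 26, 25, 22, 17, 15, 15, 14, 14, 15, 15, 14, 14, 15, 15, 14, 15]
156 [28, 27, 28, 27, 27, 27, 27, 26, 26, 25, 23, 20, 20, 20, 20, 19, 20, 20, 19, 20, 19, 19, 19, 19, 20]
front edge x= a y + c [0.16019568 0.49509047] 42 angle 9.101208272128517
neigh [  5   5  16  17 168] (234.90243530273438, 173.03659057617188) 8.5447359085083 [0.55678732 0.09958991 0.117     ] [0.55688498 0.10067891 0.117     ]
full [  3   3  18  17 173] (161.76470947265625, 204.0) 8.764802932739258 [0.4730324  0.29755053 0.109     ] [0.47303187 0.29826597 0.109     ]
used [21 14  1  1  1] (283.0, 179.0) 9.999999747378752e-05 [ 0.54079171 -0.03063806  0.117     ] [ 0.54079171 -0.03063806  0.117     ]
```

```bash
python3 - <<'E'
from h import *
go([.541,-.0115,.17],81.3);go([.541,-.0115,.096],81.3)
E
```

```text
dp [0.269 0.34  0.395] turn [ 0.001 -0.003  0.011]
dp [0.269 0.34  0.691] turn [ 0.001 -0.003  0.011]
```

Emit:
arm_command:
  dp:
    - [0.13,0.17,0.1]
    - [0.27,0.34,0.25]
    - [0.27,0.34,0.38]
    - [0.27,0.34,0.4]
    - [0.27,0.34,0.4]
  turn:
    - [0,0,0.01]
    - [0,0,0.01]
    - [0,0,0.01]
    - [0,0,0.01]
    - [0,0,0.01]
  jaw: [1,1,1,1,1]

```text
time_s: 2.08
eef_pos: [0.5393, -0.0153, 0.1691]
eef_rot: [-0.0, 0.759, 0.651, -0.0]
wrist_force: [0.2, -0.4, 0.7]
opening: 1.001
grasp_force: 0.0
```

```bash
python3 - <<'E'
from h import *
p,r=pose();im=camera('wrist');cv2.imwrite('pics/w3.png',im);np.savez('w3',p=p,q=r.as_quat());print(p)
go([.541,-.0115,.096],81.3)
E
```

```text
[ 0.53934513 -0.0152777   0.1691161 ]
dp [0.016 0.001 0.296] turn [ 0.003  0.001 -0.004]
```

View pics/w3.png

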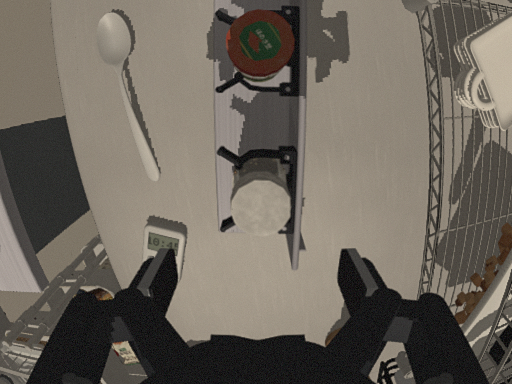

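The used lid is centred at about (262,206) and the neighbour's red lid at about (260,44). The panel runs along column 300, and the fingers straddle the lid.

```bash
python3 - <<'E'
from h import *
im,p,r=load('w3')
c=im[5:85,215:303];q,s=blob((c[...,2]-c[...,0]>35),215,5);e=cv2.fitEllipse(cv2.convexHull(q));print(e)
def rep(l,u,v,z):
    w=wonz(u,v,z,p,r);print(l,w);return w
n=rep('neigh',*e[0],.117); n2=rep('neigh hand',260,44,.117)
u=rep('used',262,206.5,.117)
for a in[(231,206.5),(293,206.5),(262,236)]:rep('edge',*a,.117)
d=n-u;print(np.linalg.norm(d),np.degrees(np.arctan2(d[0],d[1])))
for a in [(215,130),(218,230),(302,20),(299,180)]:rep('le',*a,.008 if a[0]<250 else .086)
E
```

```text
((259.70404052734375, 42.08473587036133), (65.70177459716797, 67.69608306884766), 85.10926055908203)
neigh [0.55843913 0.10121068 0.117     ]
neigh hand [0.55842653 0.09990759 0.117     ]
used [ 0.54301973 -0.0092772   0.117     ]
edge [ 0.5214334  -0.00593936  0.117     ]
edge [ 0.56466838 -0.01270449  0.117     ]
edge [ 0.53957128 -0.03233686  0.117     ]
0.11155863648152173 7.9447401987464215
le [0.50316296 0.03828735 0.008     ]
le [ 0.48438003 -0.07322435  0.008     ]
le [0.59353042 0.12004561 0.086     ]
le [ 0.57413125 -0.00371871  0.086     ]
```

```bash
python3 - <<'E'
from h import *
print(pose()[0],get_obs()['dq']);go([.5425,-.0105,.096],81.3)
E
```

```text
[ 0.53992941 -0.01528626  0.17011409] [ 0.00420437 -0.01971479 -0.00774181  0.00217495 -0.00276915  0.00248714]
dp [0.021 0.007 0.296] turn [ 0.003  0.001 -0.004]
```

Emit:
arm_command:
  dp:
    - [0.02,0.01,0.08]
    - [0.02,0.01,0.18]
    - [0.02,0.01,0.26]
    - [0.02,0.01,0.295]
    - [0.02,0.01,0.295]
  turn:
    - [0,0,0]
    - [0,0,0]
    - [0,0,0]
    - [0,0,0]
    - [0,0,0]
  jaw: [1,1,1,1,1]

```text
time_s: 2.75
eef_pos: [0.543, -0.0099, 0.0959]
eef_rot: [0.0, 0.759, 0.651, 0.0]
wrist_force: [-0.5, -0.0, 0.3]
opening: 1.002
grasp_force: 0.0
```

Emit:
arm_command:
  dp:
    - [0,0,0]
    - [0,0,0]
    - [0,0,0]
    - [0,0,0]
    - [0,0,0]
  turn:
    - [0,0,0]
    - [0,0,0]
    - [0,0,0]
    - [0,0,0]
    - [0,0,0]
  jaw: [0.6,0.4,0.3,0.3,0.3]

```text
time_s: 3.38
eef_pos: [0.5424, -0.0093, 0.0962]
eef_rot: [-0.0, 0.759, 0.651, -0.0]
wrist_force: [-5.5, 1.2, 7.3]
opening: 0.493
grasp_force: 59.8
```

Emit:
arm_command:
  dp:
    - [0,-0.02,0]
    - [0,-0.04,0]
    - [0,-0.06,0]
    - [0,-0.08,0]
    - [0,-0.1,0]
  turn:
    - [0,0,0]
    - [0,0,0]
    - [0,0,0]
    - [0,0,0]
    - [0,0,0]
  jaw: [0.3,0.3,0.3,0.3,0.3]

```text
time_s: 4.0
eef_pos: [0.5191, -0.0059, 0.0961]
eef_rot: [0.002, 0.759, 0.651, 0.001]
wrist_force: [5.4, -1.4, 4.7]
opening: 0.494
grasp_force: 61.0
```

Emit:
arm_command:
  dp:
    - [0,-0.03,0]
    - [0,-0.06,0]
    - [0,-0.09,0]
    - [0,-0.12,0]
    - [0,-0.15,0]
  turn:
    - [0,0,0]
    - [0,0,0]
    - [0,0,0]
    - [0,0,0]
    - [0,0,0]
  jaw: [0.3,0.3,0.3,0.3,0.3]

```text
time_s: 4.62
eef_pos: [0.4817, -0.0002, 0.0961]
eef_rot: [0.001, 0.759, 0.651, 0.001]
wrist_force: [4.3, -0.5, 6.2]
opening: 0.492
grasp_force: 61.2
```

```bash
python3 - <<'E'
from h import *
p,r=pose();im=camera('wrist');cv2.imwrite('pics/w4.png',im);np.savez('w4',p=p,q=r.as_quat());print(p)
s=camera('scene');cv2.imwrite('pics/w4s.png',np.hstack([cv2.resize(im,(480,360)),cv2.resize(s[150:250,200:320],(320,360)[:2])]))
E
```

```text
[ 4.81670951e-01 -1.50036856e-04  9.60880460e-02]
```

View pics/w4s.png

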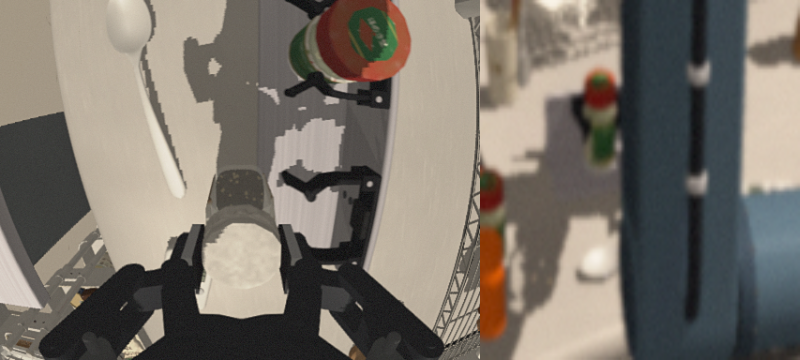

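The jar is held upright between the pads, lid at (243,255) in the left half, clear of the clip jaws. The neighbour is still seated.

Emit:
arm_command:
  dp:
    - [0,-0.04,-0.15]
    - [0,-0.04,-0.32]
    - [-0.15,-0.04,-0.4]
    - [-0.37,-0.03,-0.4]
    - [-0.6,-0.02,-0.4]
  turn:
    - [0,0,0]
    - [0,0,0]
    - [0,0,0]
    - [0,0,0]
    - [0,0,0]
  jaw: [0.3,0.3,0.3,0.3,0.3]

```text
time_s: 5.35
eef_pos: [0.4512, -0.1474, 0.1942]
eef_rot: [-0.002, 0.758, 0.652, -0.001]
wrist_force: [0.8, 0.0, -1.3]
opening: 0.493
grasp_force: 61.6
```

```bash
python3 - <<'E'
from h import *
print(pose()[0]);go([.433,-.3085,.15],81.3);o=get_obs();print(o['wrist_force'],o['opening'])
E
```

```text
[ 0.45120931 -0.14742647  0.19422849]
dp [-0.648  0.025  0.176] turn [-0.006 -0.003  0.003]
[ 0.77467725  0.0495213  -1.27354891] 0.49322165964001297
```

Emit:
arm_command:
  dp:
    - [-0.18,0.02,0]
    - [-0.36,0.02,0]
    - [-0.54,0.02,0.06]
    - [-0.65,0.02,0.14]
    - [-0.65,0.02,0.18]
  turn:
    - [0,0,0]
    - [0,0,0]
    - [0,0,0]
    - [0,0,0]
    - [0,0,0]
  jaw: [0.3,0.3,0.3,0.3,0.3]

```text
time_s: 5.98
eef_pos: [0.4311, -0.3086, 0.1475]
eef_rot: [-0.003, 0.76, 0.65, -0.0]
wrist_force: [-0.1, -0.4, -1.2]
opening: 0.489
grasp_force: 61.6
```

Emit:
arm_command:
  dp:
    - [0,0,0]
    - [0,0,0]
  turn:
    - [0,0,0]
    - [0,0,0]
  jaw: [0.3,0.3]

```text
time_s: 6.22
eef_pos: [0.4336, -0.3076, 0.1503]
eef_rot: [-0.0, 0.758, 0.652, 0.0]
wrist_force: [0.6, -0.2, -1.3]
opening: 0.49
grasp_force: 61.6
```

```bash
python3 - <<'E'
from h import *
p,r=pose();im=camera('wrist');cv2.imwrite('pics/w5.png',im);np.savez('w5',p=p,q=r.as_quat());print(p)
t=camera('top');cv2.imwrite('pics/t5.png',np.hstack([cv2.resize(im,(480,360)),cv2.resize(t[180:260,335:405],(315,360))]))
go([.433,-.3085,.097],81.3)
E
```

```text
[ 0.43361738 -0.30764112  0.15027323]
dp [-0.002 -0.004  0.215] turn [0.001 0.001 0.002]
```

View pics/t5.png

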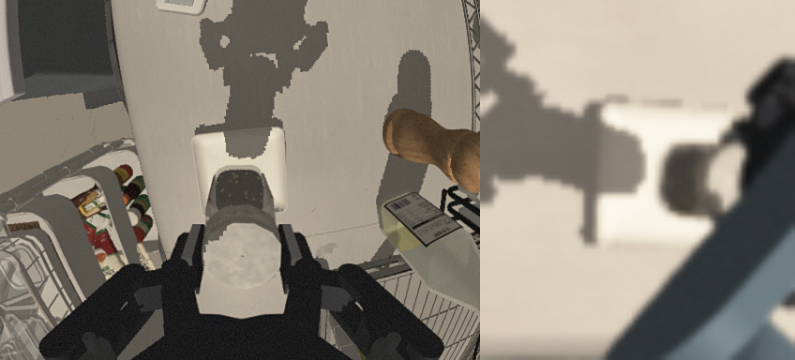

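The jar hangs over the dish. The dish spans columns 192–286 in the wrist half, with its middle line below the jar's foot near column 240.

Emit:
arm_command:
  dp:
    - [0,0,0.08]
    - [0,0,0.14]
    - [0,0,0.18]
    - [0,0,0.205]
    - [0,0,0.215]
  turn:
    - [0,0,0]
    - [0,0,0]
    - [0,0,0]
    - [0,0,0]
    - [0,0,0]
  jaw: [0.3,0.3,0.3,0.3,0.3]

```text
time_s: 6.95
eef_pos: [0.4335, -0.3088, 0.096]
eef_rot: [-0.0, 0.759, 0.651, -0.0]
wrist_force: [-0.3, -0.5, -0.6]
opening: 0.491
grasp_force: 61.6
```

Emit:
arm_command:
  dp:
    - [0,0,0]
    - [0,0,0]
  turn:
    - [0,0,0]
    - [0,0,0]
  jaw: [0.3,0.3]

```text
time_s: 7.2
eef_pos: [0.4337, -0.3091, 0.0967]
eef_rot: [0.0, 0.759, 0.651, -0.0]
wrist_force: [-0.2, 0.5, -0.8]
opening: 0.495
grasp_force: 61.6
```

Emit:
arm_command:
  dp:
    - [0,0,0.004]
    - [0,0,0.008]
    - [0,0,0.008]
    - [0,0,0.008]
  turn:
    - [0,0,0]
    - [0,0,0]
    - [0,0,0]
    - [0,0,0]
  jaw: [0.3,0.3,0.3,0.3]

```text
time_s: 7.7
eef_pos: [0.4337, -0.3091, 0.0948]
eef_rot: [0.0, 0.759, 0.651, -0.0]
wrist_force: [-1.5, 1.6, 5.3]
opening: 0.491
grasp_force: 62.1
```

Emit:
arm_command:
  dp:
    - [0,0,0]
    - [0,0,0]
    - [0,0,0]
    - [0,0,0]
    - [0,0,0]
  turn:
    - [0,0,0]
    - [0,0,0]
    - [0,0,0]
    - [0,0,0]
    - [0,0,0]
  jaw: [0.55,0.65,0.8,0.9,1]

```text
time_s: 8.32
eef_pos: [0.4334, -0.3088, 0.0942]
eef_rot: [-0.0, 0.759, 0.651, 0.0]
wrist_force: [-0.3, -0.8, -0.4]
opening: 1.0
grasp_force: 0.0
```

Emit:
arm_command:
  dp:
    - [0,0,-0.05]
    - [0,0,-0.15]
    - [0,0,-0.35]
    - [0,0,-0.6]
    - [0,0,-0.6]
  turn:
    - [0,0,0]
    - [0,0,0]
    - [0,0,0]
    - [0,0,0]
    - [0,0,0]
  jaw: [1,1,1,1,1]

```text
time_s: 8.95
eef_pos: [0.436, -0.3114, 0.2515]
eef_rot: [0.006, 0.759, 0.651, 0.0]
wrist_force: [-0.2, -0.2, -1.0]
opening: 0.997
grasp_force: 0.0
```

```bash
python3 - <<'E'
from h import *
p,r=pose();im=camera('wrist');cv2.imwrite('pics/w6.png',im);np.savez('w6',p=p,q=r.as_quat());print(p)
go([.473,.2975,.25],0)
E
```

```text
[ 0.43596597 -0.31141324  0.25152974]
dp [ 2.426 -0.216 -0.02 ] turn [ 0.015 -0.     2.71 ]
```

View pics/w6.png

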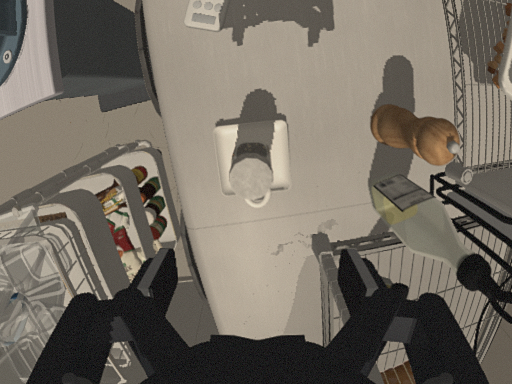

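The used jar stands on the dish, lid at (250,181), dish at columns 216–291.

Emit:
arm_command:
  dp:
    - [0.2,-0.02,0]
    - [0.4,-0.04,0]
    - [0.6,-0.06,0]
    - [0.8,-0.08,0]
    - [1.0,-0.09,0]
  turn:
    - [0,0,0.3]
    - [0,0,0.6]
    - [0,0,0.8]
    - [0,0,0.9]
    - [0,0,0.9]
  jaw: [1,1,1,1,1]

```text
time_s: 9.62
eef_pos: [0.4481, -0.0564, 0.2431]
eef_rot: [-0.001, 0.89, 0.456, -0.001]
wrist_force: [0.2, -0.5, 0.2]
opening: 1.001
grasp_force: 0.0
```

```bash
python3 - <<'E'
from h import *
print(pose()[0]);go([.473,.2975,.25],0)
im,p,r=load('w6')
W=np.array([wonz(u,v,.013,p,r) for u,v in[(216,126),(288,121),(291,189),(220,194)]]);print('dish',W.round(3).tolist(),W.mean(0));print('lid',wonz(251,181,.116,p,r))
E
```

```text
[ 0.44808429 -0.05642973  0.24311265]
dp [ 1.207 -0.747 -0.027] turn [-0.003  0.003  1.808]
dish [[0.392, -0.263, 0.013], [0.484, -0.271, 0.013], [0.476, -0.363, 0.013], [0.38, -0.355, 0.013]] [ 0.43280331 -0.31266156  0.013     ]
lid [ 0.43045412 -0.3117183   0.116     ]
```

Emit:
arm_command:
  dp:
    - [0.17,-0.11,0]
    - [0.34,-0.22,0]
    - [0.51,-0.33,0]
    - [0.68,-0.44,-0.02]
    - [0.8,-0.5,-0.02]
  turn:
    - [0,0,0.3]
    - [0,0,0.6]
    - [0,0,0.8]
    - [0,0,0.9]
    - [0,0,0.9]
  jaw: [1,1,1,1,1]

```text
time_s: 10.25
eef_pos: [0.4633, 0.1792, 0.2484]
eef_rot: [-0.0, 0.972, 0.236, -0.001]
wrist_force: [0.3, -0.3, -0.6]
opening: 1.002
grasp_force: 0.0
```

```bash
python3 - <<'E'
from h import *
p,r=pose();print(p);go([.473,.2975,.23],0)
im=camera('wrist');cv2.imwrite('pics/w7.png',im);np.savez('w7',p=p,q=r.as_quat())
# red blobs / lid
m=((im[...,2].astype(int)-im[...,0]>35)).astype(np.uint8)
n,l,s,ce=cv2.connectedComponentsWithStats(m)
for i in range(1,n):
    if s[i,4]>250:
        px=im[l==i].mean(0);print(s[i],ce[i].round(1),px.round(),wonz(*ce[i],.109,p,r).round(3))
E
```

```text
[0.46330174 0.17915978 0.24840262]
dp [ 0.252 -0.403  0.074] turn [-0.001  0.003  0.912]
[ 131   93   49   45 1210] [157.8 115.6] [ 52.  71. 119.] [0.477 0.296 0.109]
[ 345  108   48   47 1362] [368.2 131.3] [ 55.  77. 132.] [0.558 0.105 0.109]
[  84  138   68   56 2479] [117.2 164.9] [ 54.  92. 162.] [0.41  0.318 0.109]
```

Emit:
arm_command:
  dp:
    - [0.08,-0.14,0]
    - [0.16,-0.28,0]
    - [0.25,-0.4,0.1]
    - [0.25,-0.4,0.2]
    - [0.25,-0.4,0.25]
  turn:
    - [0,0,0.3]
    - [0,0,0.6]
    - [0,0,0.8]
    - [0,0,0.9]
    - [0,0,0.9]
  jaw: [1,1,1,1,1]

```text
time_s: 10.92
eef_pos: [0.4723, 0.2942, 0.1839]
eef_rot: [0.001, 1.0, 0.003, -0.002]
wrist_force: [-0.5, -0.6, -0.1]
opening: 0.999
grasp_force: 0.0
```

```bash
python3 - <<'E'
from h import *
p,r=pose();print(p);go([.475,.297,.088],0)
im=camera('wrist');cv2.imwrite('pics/w8.png',im);np.savez('w8',p=p,q=r.as_quat())
m=((im[...,2].astype(int)-im[...,0]>35)).astype(np.uint8)
n,l,s,ce=cv2.connectedComponentsWithStats(m)
for i in range(1,n):
    if s[i,4]>250:
        px=im[l==i].mean(0);q=np.argwhere(l==i)[:,::-1].astype(np.float32)
        e=cv2.fitEllipse(cv2.convexHull(q));print(s[i],ce[i].round(1),px.round(),wonz(*ce[i],.109,p,r).round(3),np.round(e[0]),np.round(e[1]))
        x,y,w,h=s[i,:4]
        # top face edge: left/right extremes give lid diameter along columns
        a,b=wonz(x,y+h/2,.109,p,r),wonz(x+w,y+h/2,.109,p,r);print(' w',np.linalg.norm(a-b).round(4),((a+b)/2).round(4))
E
```

```text
[0.47228941 0.2941556  0.18392564]
dp [ 0.013 -0.012  0.384] turn [0.003 0.009 0.012]
[ 450   85   48   51 1549] [471.7 108.9] [ 44.  59. 116.] [0.558 0.108 0.109] [474. 109.] [48. 54.]
 w 0.0612 [0.5575 0.1034 0.109 ]
[ 192  165   87  138 5384] [231.1 237.5] [ 47.  78. 144.] [0.441 0.316 0.109] [236. 234.] [ 67. 151.]
 w 0.072 [0.444  0.3124 0.109 ]
[458 270  54  45 924] [484. 289.] [ 74.  95. 133.] [0.359 0.023 0.109] [483. 288.] [39. 67.]
 w 0.1136 [0.3518 0.0115 0.109 ]
```

```bash
python3 - <<'E'
from h import *
im,p,r=load('w8')
m=(im[...,2]-im[...,0]>35)
for v in range(160,304,8):
    c=np.where(m[v,185:290])[0]+185
    if len(c):print(v,c.min(),c.max(),im[v,(c.min()+c.max())//2])
E
```

```text
168 216 262 [30 30 76]
176 229 272 [40 51 77]
184 225 276 [38 60 35]
192 223 277 [67 82 78]
200 222 278 [ 50  82 124]
208 224 275 [ 55  89 108]
216 220 270 [ 47  70 148]
224 210 253 [ 28  55 103]
232 207 245 [29 54 97]
240 204 245 [27 56 96]
248 201 244 [ 38  69 122]
256 199 244 [23 52 97]
264 197 243 [ 38  75 140]
272 195 241 [ 65 116 215]
280 192 240 [ 58 111 212]
288 194 240 [ 58 113 213]
296 201 235 [ 60 111 213]
```

```bash
python3 - <<'E'
from h import *
im,p,r=load('w8')
print(wonz(250,198,.109,p,r),wonz(222,198,.109,p,r)-wonz(278.5,198,.109,p,r),wonz(250,226,.109,p,r),wonz(250,171,.109,p,r),pose()[0])
E
```

```text
[0.47578991 0.30000507 0.109     ] [-0.00023743  0.04407149  0.        ] [0.45167639 0.30008977 0.109     ] [0.49749744 0.29995934 0.109     ] [0.47200921 0.29366618 0.18303563]
```

Emit:
arm_command:
  dp:
    - [0.014,-0.024,0.1]
    - [0.014,-0.024,0.22]
    - [0.014,-0.024,0.32]
    - [0.014,-0.024,0.38]
    - [0.014,-0.024,0.38]
  turn:
    - [0,0,0.01]
    - [0,0,0.01]
    - [0,0,0.01]
    - [0,0,0.01]
    - [0,0,0.01]
  jaw: [1,1,1,1,1]

```text
time_s: 11.6
eef_pos: [0.477, 0.3, 0.0912]
eef_rot: [0.0, 1.0, -0.0, -0.001]
wrist_force: [-0.1, -0.9, -0.2]
opening: 0.998
grasp_force: 0.0
```

Emit:
arm_command:
  dp:
    - [0,0,0]
    - [0,0,0]
    - [0,0,0]
    - [0,0,0]
    - [0,0,0]
  turn:
    - [0,0,0]
    - [0,0,0]
    - [0,0,0]
    - [0,0,0]
    - [0,0,0]
  jaw: [0.6,0.4,0.3,0.3,0.3]

```text
time_s: 12.22
eef_pos: [0.4786, 0.3009, 0.0934]
eef_rot: [-0.0, 1.0, -0.0, 0.001]
wrist_force: [0.1, -1.5, 6.2]
opening: 0.492
grasp_force: 60.7
```

```bash
python3 - <<'E'
from h import *
o=get_obs();print(o['eef_pos'],o['wrist_force'],o['dq'],o['q']);camera('wrist');o=get_obs();print(o['eef_pos'],o['wrist_force'],o['opening'])
E
```

```text
[0.47856782 0.30090681 0.09335839] [ 0.05212952 -1.46509107  6.23596954] [ 8.13523330e-04  2.04907671e-03 -7.42617591e-05 -8.91209669e-04
 -1.21737633e-03 -4.49314131e-04] [ 3.51492155e-01  3.20308908e-01  1.73922761e+00 -2.17335878e-04
  1.07949394e+00  1.92247442e+00]
[0.47853907 0.30091576 0.09334567] [-0.68657416 -2.08134788  6.42029006] 0.49558741633117537
```

Emit:
arm_command:
  dp:
    - [0,0,0]
    - [0,0,0]
    - [0,0,0]
    - [-0.01,0,0.02]
    - [-0.01,0,0.03]
  turn:
    - [0,0,0]
    - [0,0,0]
    - [0,0,0]
    - [0,0,0]
    - [0,0,0]
  jaw: [0.6,0.7,0.8,0.8,0.8]

```text
time_s: 12.9
eef_pos: [0.4744, 0.3005, 0.0836]
eef_rot: [0.0, 1.0, -0.0, -0.001]
wrist_force: [-1.3, 0.2, 0.1]
opening: 0.799
grasp_force: 0.0
```

Emit:
arm_command:
  dp:
    - [0,0,0]
    - [0,0,0]
    - [0,0,0]
  turn:
    - [0,0,0]
    - [0,0,0]
    - [0,0,0]
  jaw: [0.8,0.8,0.8]

```text
time_s: 13.28
eef_pos: [0.4751, 0.3007, 0.0844]
eef_rot: [-0.0, 1.0, -0.0, 0.0]
wrist_force: [1.0, -0.1, -0.1]
opening: 0.801
grasp_force: 0.0
```

Emit:
arm_command:
  dp:
    - [0,0,0]
    - [0,0,0]
    - [0,0,0]
    - [0,0,0]
    - [0,0,0]
  turn:
    - [0,0,0]
    - [0,0,0]
    - [0,0,0]
    - [0,0,0]
    - [0,0,0]
  jaw: [0.5,0.4,0.3,0.3,0.3]

```text
time_s: 13.9
eef_pos: [0.4755, 0.3007, 0.0848]
eef_rot: [-0.0, 1.0, -0.0, 0.001]
wrist_force: [0.5, -1.6, 5.5]
opening: 0.502
grasp_force: 60.9
```

Emit:
arm_command:
  dp:
    - [0,0,-0.12]
    - [0,0,-0.3]
    - [0,0.06,-0.42]
    - [0,0.25,-0.42]
    - [0,0.45,-0.42]
  turn:
    - [0,0,0]
    - [0,0,-0.2]
    - [0,0,-0.5]
    - [0,0,-0.8]
    - [0,0,-1]
  jaw: [0.3,0.3,0.3,0.3,0.3]

```text
time_s: 14.52
eef_pos: [0.4743, 0.1873, 0.1889]
eef_rot: [-0.0, 0.965, 0.261, -0.0]
wrist_force: [0.9, -0.2, -1.4]
opening: 0.502
grasp_force: 61.3
```

```bash
python3 - <<'E'
from h import *
print(pose()[0]);go([.466,.0005,.19],81.3)
E
```

```text
[0.47427233 0.1873106  0.18892511]
dp [-0.406  0.628 -0.004] turn [-1.0e-03  1.0e-03 -1.7e+00]
```

Emit:
arm_command:
  dp:
    - [-0.12,0.17,0]
    - [-0.24,0.35,0]
    - [-0.36,0.54,0]
    - [-0.4,0.62,0]
    - [-0.4,0.62,0]
  turn:
    - [0,0,-0.3]
    - [0,0,-0.6]
    - [0,0,-0.9]
    - [0,0,-1]
    - [0,0,-1]
  jaw: [0.3,0.3,0.3,0.3,0.3]

```text
time_s: 15.15
eef_pos: [0.4653, 0.0026, 0.1886]
eef_rot: [-0.001, 0.867, 0.498, -0.001]
wrist_force: [0.9, -0.6, -2.0]
opening: 0.5
grasp_force: 61.3
```

Emit:
arm_command:
  dp:
    - [0,0,0]
    - [0,0,0]
    - [0,0,0]
    - [0,0,0]
  turn:
    - [0,0,-0.3]
    - [0,0,-0.6]
    - [0,0,-0.7]
    - [0,0,-0.7]
  jaw: [0.3,0.3,0.3,0.3]

```text
time_s: 15.65
eef_pos: [0.4653, 0.0052, 0.1887]
eef_rot: [-0.001, 0.76, 0.649, -0.0]
wrist_force: [1.5, 0.1, -1.8]
opening: 0.496
grasp_force: 61.3
```

```bash
python3 - <<'E'
from h import *
p,r=pose();im=camera('wrist');cv2.imwrite('pics/w9.png',im);np.savez('w9',p=p,q=r.as_quat());print(p,get_obs()['opening'])
go([.466,.0005,.0945],81.3)
E
```

```text
[0.46534687 0.00515436 0.18871545] 0.49919474551746174
dp [-0.017  0.005  0.377] turn [-0.002 -0.001 -0.012]
```

View pics/w9.png

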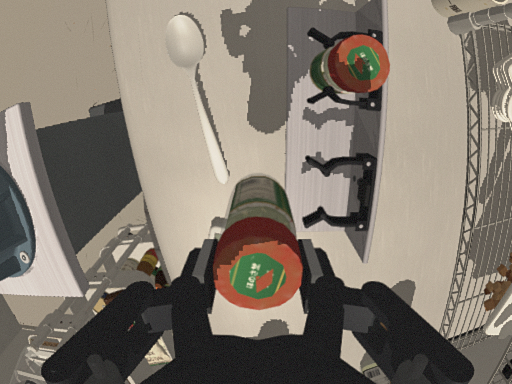

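The held jar is upright: lid at (258,273), body above it. The empty clip's jaw tips are at (308,160) and (305,219), the neighbour clip's at (312,32) and (308,99), and the neighbour is seated at (360,64).

```bash
python3 - <<'E'
from h import *
im,p,r=load('w9')
x=np.array([.9885,-.151]);y=np.array([.151,.9885])
g=im.max(2)
# dark spans between jaws along columns
for u in(308,312,325,335,342,366):
    c=np.where(g[145:240,u]<50)[0]+145;sp=np.split(c,np.where(np.diff(c)>1)[0]+1)
    print(u,[(int(a[0]),int(a[-1])) for a in sp if len(a)>1])
for uv in[(308,160),(305,219),(335,170),(335,212),(312,32),(308,99)]:
    w=wonz(*uv,.082,p,r)[:2]-[.542,-.011];print(uv,'rail frame about S',(w@x).round(4),(w@y).round(4))
w=wonz(258,273,.089+.0945+.024-.0+0.005,p,r);print(w)
E
```

```text
308 [(156, 162), (216, 223)]
312 [(159, 163), (214, 223)]
325 [(164, 173), (213, 219)]
335 [(158, 166), (217, 224)]
342 [(157, 164), (217, 225)]
366 [(153, 161), (166, 198), (202, 203), (206, 229)]
(308, 160) rail frame about S -0.0349 0.0321
(305, 219) rail frame about S -0.035 -0.0235
(335, 170) rail frame about S -0.0101 0.0232
(335, 212) rail frame about S -0.0069 -0.0169
(312, 32) rail frame about S -0.0329 0.1422
(308, 99) rail frame about S -0.0362 0.0846
[0.46544955 0.00745998 0.2125    ]
```

```bash
python3 - <<'E'
from h import *
go([.4684,.0008,.0945],81.3)
E
```

```text
dp [-0.015  0.015  0.377] turn [-0.002 -0.001 -0.012]
```

Emit:
arm_command:
  dp:
    - [-0.015,0.015,0.1]
    - [-0.015,0.015,0.2]
    - [-0.015,0.015,0.3]
    - [-0.015,0.015,0.36]
    - [-0.015,0.015,0.37]
  turn:
    - [0,0,-0.01]
    - [0,0,-0.01]
    - [0,0,-0.01]
    - [0,0,-0.01]
    - [0,0,-0.01]
  jaw: [0.3,0.3,0.3,0.3,0.3]

```text
time_s: 16.32
eef_pos: [0.4683, 0.0, 0.0959]
eef_rot: [-0.001, 0.759, 0.651, -0.001]
wrist_force: [0.1, 0.4, -1.0]
opening: 0.497
grasp_force: 61.3
```

Emit:
arm_command:
  dp:
    - [0,0,0]
    - [0,0,0]
    - [0,0,0]
  turn:
    - [0,0,0]
    - [0,0,0]
    - [0,0,0]
  jaw: [0.3,0.3,0.3]

```text
time_s: 16.7
eef_pos: [0.4695, -0.0006, 0.0975]
eef_rot: [0.001, 0.759, 0.651, 0.0]
wrist_force: [0.2, 0.4, -1.0]
opening: 0.498
grasp_force: 61.3
```

```bash
python3 - <<'E'
from h import *
print(pose()[0]);go([.5425,-.0105,.0945],81.3)
E
```

```text
[ 0.46952084 -0.0005531   0.09752453]
dp [0.005 0.295 0.013] turn [ 0.003  0.    -0.   ]
```

Emit:
arm_command:
  dp:
    - [0.005,0.03,0.008]
    - [0.005,0.06,0.01]
    - [0.005,0.09,0.01]
    - [0.005,0.12,0.01]
    - [0.005,0.14,0.01]
  turn:
    - [0,0,0]
    - [0,0,0]
    - [0,0,0]
    - [0,0,0]
    - [0,0,0]
  jaw: [0.3,0.3,0.3,0.3,0.3]

```text
time_s: 17.32
eef_pos: [0.5043, -0.0046, 0.0942]
eef_rot: [0.0, 0.759, 0.651, 0.0]
wrist_force: [-0.1, 0.1, -2.0]
opening: 0.503
grasp_force: 61.3
```

Emit:
arm_command:
  dp:
    - [0,0.016,0]
    - [0,0.032,0]
    - [0,0.048,0]
    - [0,0.064,0]
    - [0,0.08,0]
  turn:
    - [0,0,0]
    - [0,0,0]
    - [0,0,0]
    - [0,0,0]
    - [0,0,0]
  jaw: [0.3,0.3,0.3,0.3,0.3]

```text
time_s: 17.95
eef_pos: [0.5209, -0.007, 0.093]
eef_rot: [-0.003, 0.759, 0.651, -0.002]
wrist_force: [-6.3, 0.2, -1.1]
opening: 0.5
grasp_force: 61.3
```

```bash
python3 - <<'E'
from h import *
print(pose()[0]);go([.5425,-.0105,.0945],81.3)
E
```

```text
[ 0.52085501 -0.00698984  0.0929688 ]
dp [-0.001  0.088 -0.007] turn [-0.012 -0.     0.   ]
```

Emit:
arm_command:
  dp:
    - [0,0.016,0]
    - [0,0.032,0]
    - [0,0.048,0]
    - [0,0.064,0]
    - [0,0.08,0]
  turn:
    - [0,0,0]
    - [0,0,0]
    - [0,0,0]
    - [0,0,0]
    - [0,0,0]
  jaw: [0.3,0.3,0.3,0.3,0.3]

```text
time_s: 18.58
eef_pos: [0.5409, -0.0102, 0.094]
eef_rot: [-0.002, 0.759, 0.652, -0.002]
wrist_force: [-15.4, 0.5, 8.6]
opening: 0.499
grasp_force: 62.4
```

Emit:
arm_command:
  dp:
    - [0,0,0]
    - [0,0,0]
  turn:
    - [0,0,0]
    - [0,0,0]
  jaw: [0.3,0.3]

```text
time_s: 18.82
eef_pos: [0.5408, -0.0102, 0.0938]
eef_rot: [-0.002, 0.759, 0.652, -0.002]
wrist_force: [-9.3, -0.8, 4.9]
opening: 0.499
grasp_force: 62.3
```

Emit:
arm_command:
  dp:
    - [0,0,0]
    - [0,0,0]
    - [0,0,0]
    - [0,0,0]
    - [0,0,0]
  turn:
    - [0,0,0]
    - [0,0,0]
    - [0,0,0]
    - [0,0,0]
    - [0,0,0]
  jaw: [0.55,0.65,0.8,0.9,1]

```text
time_s: 19.45
eef_pos: [0.5435, -0.0106, 0.0944]
eef_rot: [0.0, 0.759, 0.651, 0.0]
wrist_force: [-0.8, 0.6, 0.3]
opening: 0.999
grasp_force: 0.0
```

Emit:
arm_command:
  dp:
    - [0,0,-0.05]
    - [0,0,-0.15]
    - [0,0,-0.28]
    - [0,0,-0.3]
    - [0,0,-0.3]
  turn:
    - [0,0,0]
    - [0,0,0]
    - [0,0,0]
    - [0,0,0]
    - [0,0,0]
  jaw: [1,1,1,1,1]

```text
time_s: 20.08
eef_pos: [0.5434, -0.0105, 0.1696]
eef_rot: [0.0, 0.759, 0.651, 0.0]
wrist_force: [0.5, -0.1, -0.7]
opening: 0.998
grasp_force: 0.0
```

```bash
python3 - <<'E'
from h import *
p,r=pose();im=camera('wrist');cv2.imwrite('pics/w10.png',im);np.savez('w10',p=p,q=r.as_quat());print(p)
m=((im[...,2].astype(int)-im[...,0]>35)).astype(np.uint8)
n,l,s,ce=cv2.connectedComponentsWithStats(m)
for i in range(1,n):
    if s[i,4]>250:
        q=np.argwhere(l==i)[:,::-1].astype(np.float32);e=cv2.fitEllipse(cv2.convexHull(q));print(s[i],np.round(e[0],1),np.round(e[1],1),wonz(*e[0],.117,p,r).round(4))
x=np.array([.9885,-.151,0])
E
```

```text
[ 0.54338574 -0.01053884  0.16958121]
[ 220   18   69   65 2095] [254.2  49.7] [65.6 67.7] [0.5581 0.1015 0.117 ]
[ 223  178   62   65 2208] [253.4 210.7] [62.2 65.2] [ 0.5406 -0.007   0.117 ]
[479 227  33  67 564] [495.3 255.9] [17.3 75.3] [ 0.7727 -0.0976  0.117 ]
```

Emit:
arm_command:
  dp:
    - [0,0,-0.2]
    - [-0.15,-0.1,-0.4]
    - [-0.35,-0.25,-0.45]
    - [-0.55,-0.4,-0.45]
    - [-0.75,-0.5,-0.45]
  turn:
    - [0,0,0]
    - [0,0,0]
    - [0,0,0]
    - [0,0,0]
    - [0,0,0]
  jaw: [1,1,1,1,1]

```text
time_s: 20.75
eef_pos: [0.3895, -0.1774, 0.2809]
eef_rot: [-0.001, 0.758, 0.652, -0.0]
wrist_force: [0.9, -1.5, 0.2]
opening: 1.001
grasp_force: 0.0
```

Emit:
arm_command:
  dp:
    - [-0.2,-0.1,0]
    - [-0.4,-0.2,0]
    - [-0.6,-0.3,0]
    - [-0.8,-0.3,0]
    - [-0.9,-0.3,0]
  turn:
    - [0,0,0]
    - [0,0,0]
    - [0,0,0]
    - [0,0,0]
    - [0,0,0]
  jaw: [1,1,1,1,1]

```text
time_s: 21.38
eef_pos: [0.2817, -0.3897, 0.2802]
eef_rot: [-0.001, 0.76, 0.65, 0.0]
wrist_force: [-0.3, 0.9, 0.5]
opening: 0.995
grasp_force: 0.0
```

```bash
python3 - <<'E'
from h import *
print(pose()[0])
s=camera('scene');t=camera('top');cv2.imwrite('pics/s11.png',s);cv2.imwrite('pics/t11.png',t)
C={n:(np.array(get_calibration(n)['camera_matrix']),np.array(get_calibration(n)['R']),np.array(get_calibration(n)['t'])) for n in('scene','top')}
def pr(n,X):
    K,R,tt=C[n];u=K@(R@np.array(X)+tt);return u[:2]/u[2]
# red lid blobs in both views near the rail, and green label blobs in scene
for n,im in(('scene',s),('top',t)):
    i16=im.astype(int);b,g,rr=i16[...,0],i16[...,1],i16[...,2]
    for nm,m in(('red',(rr-g>60)&(rr-b>50)),('green',(g-rr>12)&(g-b>8))):
        k,l,st,ce=cv2.connectedComponentsWithStats(m.astype(np.uint8))
        for nn,X in(('full',[.5415,-.009,.1]),('neigh',[.5585,.101,.1])):
            u=pr(n,X)
            for i in range(1,k):
                if st[i,4]>25 and np.hypot(*(ce[i]-u))<35:print(n,nm,nn,u.round(),st[i],ce[i].round(1), onz(n,*ce[i],.117).round(3) if nm=='red' and n=='top' else '')
E
```

```text
[ 0.28166733 -0.38968725  0.28019839]
scene red full [273. 171.] [239 170  12  10  75] [245.  175.3] 
scene red neigh [245. 175.] [239 170  12  10  75] [245.  175.3] 
scene green full [273. 171.] [242 185   9   9  56] [246.1 188.8] 
scene green neigh [245. 175.] [242 185   9   9  56] [246.1 188.8] 
top red full [275. 179.] [269 172  16  16 110] [276.  179.7] [ 0.539 -0.012  0.117]
top red neigh [234. 173.] [227 166  16  16 102] [234.5 173.3] [0.556 0.101 0.117]
top green full [275. 179.] [272 176   9   9  41] [275.6 180.5] 
top green neigh [234. 173.] [230 169   9   8  36] [234.2 171.6]
```

Emit:
arm_command:
  dp:
    - [-0.2,-0.1,0]
    - [-0.4,-0.2,0]
    - [-0.6,-0.2,0]
    - [-0.6,-0.2,0]
  turn:
    - [0,0,0.3]
    - [0,0,0.6]
    - [0,0,0.9]
    - [0,0,0.9]
  jaw: [1,1,1,1]

```text
time_s: 21.98
eef_pos: [0.2101, -0.5296, 0.2796]
eef_rot: [-0.002, 0.891, 0.455, 0.0]
wrist_force: [0.8, 1.6, -0.8]
opening: 0.998
grasp_force: 0.0
```

```bash
python3 - <<'E'
from h import *
print(pose()[0])
s=camera('scene');cv2.imwrite('pics/s12.png',s);i=s.astype(int)
b,g,rr=i[...,0],i[...,1],i[...,2]
for nm,m in(('red',(rr-g>60)&(rr-b>50)),('green',(g-rr>8)&(g-b>8))):
    k,l,st,ce=cv2.connectedComponentsWithStats(m.astype(np.uint8))
    for j in range(1,k):
        if st[j,4]>20 and 225<ce[j][0]<300 and 150<ce[j][1]<215:print(nm,st[j],ce[j].round(1))
o=cv2.imread('pics/scene0.png').astype(int);d=(abs(o-i).sum(2)>60);t=cv2.imread('pics/t11.png')
# used jar lid on dish, top view
c=t[195:245,350:410].astype(int)
k=get_calibration('top');u=k['camera_matrix']@(k['R']@np.array([.433,-.309,.116])+k['t']);print(u[:2]/u[2])
E
```

```text
[ 0.21009269 -0.52964908  0.27963237]
red [269 165  11  11  67] [274.  170.8]
red [239 170  12  10  73] [245.  175.3]
green [242 185   9   9  62] [246.  188.9]
[385.95965375 218.94019618]
```

```bash
python3 -c "
from bench import *
print(hand_in())"
```

```text
the job is handed in; nothing more can be done
None
```

I handed the job in at about 22 s: the used jar stands on the dish, and the full jar sits in the freed right clip with its lid about 114 mm from the neighbour's and in line with it; I checked its uprightness only by lid position, not by a direct tilt measurement, and the hand-in gave no verdict.

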